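Set out the counter things in their holders

ROBOT

A 6-joint arm with a two-finger parallel gripper is mounted at the origin on a cart in front of the work surface, level with it; the furniture and walls round the work are solid. World frame = base frame: x ahead of the robot, y to its left, z up, the work surface at z = 0. Lengths are in m, angles in degrees, forces in N, time in s.
With the tool pointing down it reaches from about 0.325 to 0.9 m from the base axis. Payload 3.5 kg.
Tool frame: the origin (TCP) lies midway between the tips of the shut fingers; the grasp point (between the pads) lies 19 mm behind it; z points along the fingers, x is the direction in which the jaws open and shut, and the axes are right-handed (so a half turn about z gives the same grasp; the last joint's range is limited). The gripper opens to 85 mm and grips with 20 to 120 N. Pads are 22 mm wide; open, the fingers measure 114 mm over their backs; the gripper's body (76 mm by 85 mm) begins 54 mm behind the grasp point. The pads swing forward as they close: fully open they stand 13 mm farther back than shut.
Start: joints at [-74.278, 15.837, -1.513, 72.651, 0, 84.076], TCP at [0.231, -0.581, 0.231] pointing down, gripper open.
Joint ranges: [-178.77, 178.77], [-48.84, 107.48], [-61.69, 71.31], [-111.58, 123.2], [-90, 87.43], [-180, 180]. Speed limits (degrees/s): [147.25, 147.25, 180, 180, 180, 180].

INTERFACE

Orientations are given as a 3x3 rotation matrix whose columns are the frame's x, y, z axes.
In Python, from station import robot gives the robot as it stands. The module is installed in compiled form; this text tells all that it offers.
- The arm moves only by the tool carry_out, never from a script. Its argument "commands" is text: rows parted by semicolons, each of 7 numbers parted by spaces: the turn, a rotation vector about the tool's x, y, z in rad, then the shift along the tool's x, y, z in cm, then the opening, from 0 (shut) to 1 (fully open). A call has 1 to 12 rows; each row shifts and turns the commanded pose from where the row before left it, along the tool's axes as they then stand; what a row does not reach is not made up. A row lasts 1/12 s, in which the tool goes at most 41.7 mm and 7.16 degrees, less where a joint would pass 70% of its speed; a pose out of reach is approached as far as the arm can. A call with a gripper value outside its range is refused whole. The fingers move at their own pace and stop on an object; the grip force is fixed at half the most. Time passes only in rows, so rows that do not move let the fingers close. It gives the time, the measured TCP pose, the force and the opening at its end, in the units of the state.
- robot.get_obs(): the state, without advancing time (a new reading comes with each control period).
- robot.get_image(name): name is "scene" or "side" or "wrist"; returns (picture, depth): 400x640x3 uint8, red, green, blue; 400x640 float32, m along the optical axis (not along the pixel's ray), 0 where there is no reading.
- robot.camera_info(name): a dict with "vfov" (degrees; the focal length in pixels is half the picture's height over the tangent of half this angle, whatever the lens; pixels are square), "cx", "cy" (the principal point, pixels), "distortion" ([k1, k2, p1, p2, k3] as OpenCV has them; the pictures are not rectified), "extrinsics" (4x4, takes a point from camera to world coordinates); the wrist camera has in their place "hand_eye" (4x4, takes a point from camera to tool coordinates, whose origin is the TCP and whose axes are the tool frame's). Camera axes: x right, y down, z forward; pixel columns grow to the right and rows downward; lengths in m; the calibration is good to about 2 mm. A picture is of the moment at which its call begins: read the wrist's pose just before it. camera_info takes no time and is no camera call.
- robot.sign_off(): hands the job in, once; it reports no verdict.
The state is a dict: "clock": time; "joints": joint angles; "dq": joint speeds; "effort": joint torques, N m; "tcp_pos": TCP position; "orientation": TCP orientation; "wrist_force": force on the tool from outside, world axes, zero at the start; "ft_torque": the same for the moment, N m; "grip_width": opening from 0.0 (shut) to 1.0 (fully open).
Only numpy, scipy, OpenCV 4.12 (cv2) and the standard library are available. Lean on these libraries where they do the work, as an engineer would, in place of code of your own. Each camera call takes 0.05 s, during which the arm holds its last target. There are 200 camera calls.

TASK

Get the counter ready for opening: stand the salt shaker in the small round coaster, the till roll upright in the large round coaster and the price card upright in the oblong tray, each flat on the floor inside the lip, and lay the marker pen centred across both saddles of the pen rest. Leave the service bell and the lidded deli pot standing where they are.

Things in the scene. Friction and masses are not known exactly. Their poses are not given: they have to be found in the camera images.
- shaker_center (a point): Salt shaker standing upright on the worktop: clear body with a grey-white domed perforated cap, 44 mm diameter up to 66 mm high, cap 34 mm diameter, 90 mm high in all, 0.1 kg (there may be a similar one on top of the black sachet drawer unit at the back left: that one stays). The point is its centre, 45 mm above its foot; z up along its axis.
- till_roll_center (a point): White till paper roll standing on end, 62 mm diameter (64 mm over the loose paper edge), 57 mm high, 0.09 kg. The point is its centre, 28.5 mm above its foot; z up along its axis.
- price_card_center (a point): Small cream price card standing upright in a wooden foot; the foot is 22 mm (x) by 70 mm (y) and 18 mm high, the card above it is thin and 64 mm wide, 68 mm high in all, 0.045 kg. Take it by the two long sides of the foot. The point is its centre, 34 mm above its underside; x is square to the card, y along the card, z up.
- marker_center (a point): Marker pen lying on the worktop, white barrel with a red cap, round, 16 mm diameter, 135 mm long, 0.015 kg. The point is the middle of its length on its axis, 8 mm above the worktop; y runs along the pen.
- small_coaster_floor (a point): The smaller of two round wooden coasters (low dishes), fixed to the worktop: inside diameter 60 mm, outside 70 mm, floor 3 mm above the worktop, lip top 9 mm above the worktop. The point is the centre of its floor; z up.
- large_coaster_floor (a point): The larger of two round wooden coasters (low dishes), fixed to the worktop: inside diameter 82 mm, outside 92 mm, floor 3 mm above the worktop, lip top 9 mm above the worktop. The point is the centre of its floor; z up.
- card_tray_floor (a point): Oblong wooden tray, fixed: inside 38 (x) by 86 mm (y), outside 48 by 96 mm, floor 3 mm and lip top 9 mm above the worktop; the two long sides have no lip over their middle 52 mm, which leaves room for fingers. The point is the centre of its floor; y along its length, z up. The card may face either way.
- pen_rest_vee (a point): Fixed wooden pen rest: foot bar 14 (x) by 100 mm (y), 6 mm high; two V saddles 12 mm thick, 43 mm either side of the middle, 74 mm open between them. Vs 36 mm wide, flanks at 40 degrees, tops 39 mm above the worktop. The point: midway between the saddles at the bottom of the Vs, 24 mm up. y runs from saddle to saddle, as the pen shall lie (either way round); its axis rests 10 mm above the point.
- bell: Service bell, silver dome on a black foot, 76 mm diameter, 54 mm high, loose on the worktop: an obstacle to be left alone. Origin at the centre of its underside.
- deli_pot: Clear plastic deli pot with a white lid, 73 mm diameter, 64 mm high, loose on the worktop: an obstacle to be left alone. Origin at the centre of its underside.

How it is judged (in metres and radians):
At the end, for the whole second after the job is handed in: Each thing at rest, released, in its holder: shaker within 11 mm of centre, till roll and card 13 mm, all flat on the floor (3 mm, 0.08 rad), card along its tray (0.3 rad); marker in both Vs, middle within 15 mm, within 0.12 rad of the rest's length. Bell and deli pot moved less than 30 mm (horizontal distance between shaker_center and small_coaster_floor below 0.011 m and z of shaker_center in the frame of small_coaster_floor between 0.042 and 0.048 m and horizontal distance between till_roll_center and large_coaster_floor below 0.013 m and z of till_roll_center in the frame of large_coaster_floor between 0.0255 and 0.0315 m and horizontal distance between price_card_center and card_tray_floor below 0.013 m and z of price_card_center in the frame of card_tray_floor between 0.031 and 0.037 m and horizontal distance between marker_center and pen_rest_vee below 0.015 m and z of marker_center in the frame of pen_rest_vee between 0.006 and 0.0145 m and angle between each of shaker_center, till_roll_center, price_card_center's own z axis and vertical below 0.08 rad and angle between the y axis of price_card_center and the y axis of card_tray_floor, either way round below 0.3 rad and angle between the y axis of marker_center and the y axis of pen_rest_vee, either way round below 0.12 rad and distance of each of bell, deli_pot from where it was at the start of the episode below 0.03 m and linear speed of each of shaker, till_roll, price_card, marker below 0.02 m/s); the robot touches nothing.
It fails at once if the service bell is pushed away, knocked over or carried off (moved 30 mm or more) (distance of bell from where it was at the start of the episode above 0.03 m).
It fails at once if the deli pot is pushed away, knocked over or carried off (moved 30 mm or more) (distance of deli_pot from where it was at the start of the episode above 0.03 m).
It also fails if it takes over 104 s, if anything falls off the work surface, if the arm or the gripper's body presses on something with over 40 N, if the wrist force passes 120 N, or if a joint passes its speed limit or range.

## Working session

There is one attempt and no reset: what is moved stays moved. The work goes in short steps, Python scripts to look and compute and a tool call to move; the robot and the scene stay as the last step left them, time stands still between calls to the robot, and variables do not carry over. Pictures are saved under pics/ and viewed, on a budget of 14 in all, crops included, one or two more only if the job needs it, and the job is handed in when it is done.

Besides the shell and the picture viewer there is one more tool, called as name(argument=value, ...), one argument or row to a line, values as JSON. carry_out: Moves the arm, as the interface text tells. Its arguments: {"type":"object","properties":{"commands":{"type":"string"}},"required":["commands"]}

```bash
mkdir -p pics; cat > h.py <<'E'
import numpy as np, cv2
from station import robot
def K(n):
    c=robot.camera_info(n); f=200/np.tan(np.radians(c["vfov"])/2)
    return np.array([[f,0,c["cx"]],[0,f,c["cy"]],[0,0,1.]]), np.array(c["distortion"],float), c
def T(n,obs=None):
    c=robot.camera_info(n)
    if n!="wrist": return np.array(c["extrinsics"])
    M=np.eye(4); M[:3,:3]=np.array(obs["orientation"]).reshape(3,3); M[:3,3]=obs["tcp_pos"]
    return M@np.array(c["hand_eye"])
def shot(n,tag):
    o=robot.get_obs(); im,d=robot.get_image(n); M=T(n,o)
    np.savez(f"{tag}.npz",im=im,d=d,M=M); cv2.imwrite(f"pics/{tag}.png",im[:,:,::-1]); return im,d,M
def plane(n,M,uv,z):
    k,ds,_=K(n); p=cv2.undistortPoints(np.array(uv,float).reshape(-1,1,2),k,ds).reshape(-1,2)
    r=np.c_[p,np.ones(len(p))]@M[:3,:3].T; o=M[:3,3]
    return o+r*((z-o[2])/r[:,2])[:,None]
def cloud(n,M,d):
    k,ds,_=K(n); v,u=np.mgrid[:400,:640]
    p=cv2.undistortPoints(np.stack([u,v],-1).reshape(-1,1,2).astype(float),k,ds).reshape(-1,2)
    P=np.c_[p,np.ones(len(p))]*d.reshape(-1,1)
    return (P@M[:3,:3].T+M[:3,3]).reshape(400,640,3)
def proj(n,M,X):
    k,ds,_=K(n); Mi=np.linalg.inv(M); r,_=cv2.Rodrigues(Mi[:3,:3])
    return cv2.projectPoints(np.array(X,float),r,Mi[:3,3],k,ds)[0].reshape(-1,2)
E
python3 - <<'E'
from h import *
for n in("scene","side","wrist"):
    im,d,M=shot(n,n+"0"); k,ds,c=K(n); print(n,k[0,0],c["cx"],c["cy"],ds.round(3)); print(M.round(3))
print(robot.get_obs())
E
```

```text
scene 428.05583959294927 318.0589780630522 203.6171989015456 [-0.032  0.     0.     0.     0.   ]
[[-0.023 -0.396  0.918 -0.62 ]
 [-1.     0.013 -0.02   0.042]
 [-0.004 -0.918 -0.397  0.573]
 [ 0.     0.     0.     1.   ]]
side 389.93544018163146 320.43051140637215 194.53977792374155 [0.015 0.    0.    0.    0.   ]
[[-0.966 -0.09   0.242  0.26 ]
 [-0.259  0.365 -0.895  1.017]
 [-0.008 -0.927 -0.375  0.492]
 [ 0.     0.     0.     1.   ]]
wrist 320.70200548263165 323.02279231003 198.0800500076466 [-0.018  0.     0.     0.     0.   ]
[[ 0.369 -0.889 -0.272  0.299]
 [-0.929 -0.354 -0.106 -0.553]
 [-0.002  0.292 -0.957  0.373]
 [ 0.     0.     0.     1.   ]]
{'clock': 0.15, 'joints': array([-7.42801475e+01,  1.58708329e+01, -1.58036714e+00,  7.26505126e+01,
       -8.99165634e-08,  8.40748151e+01]), 'dq': array([-0.03407159, -0.18369039,  0.19345736,  0.04960087,  0.0065309 ,
        0.01410654]), 'effort': array([ 1.12500518e-03, -4.46057367e+01,  2.95639479e+01,  1.05176977e-02,
       -4.31978651e-05, -1.26763393e-05]), 'tcp_pos': array([ 0.23034916, -0.58033921,  0.23038383]), 'orientation': array([[ 3.68854866e-01, -9.29486878e-01, -4.80968688e-04],
       [-9.29485325e-01, -3.68855134e-01,  1.70882172e-03],
       [-1.76573514e-03, -1.83253870e-04, -9.99998424e-01]]), 'wrist_force': array([ 0.37335966, -0.0027851 , -0.55612083]), 'ft_torque': array([0.04578374, 0.01222211, 0.01545257]), 'grip_width': 1.0033955698578774}
```

View pics/scene0.png

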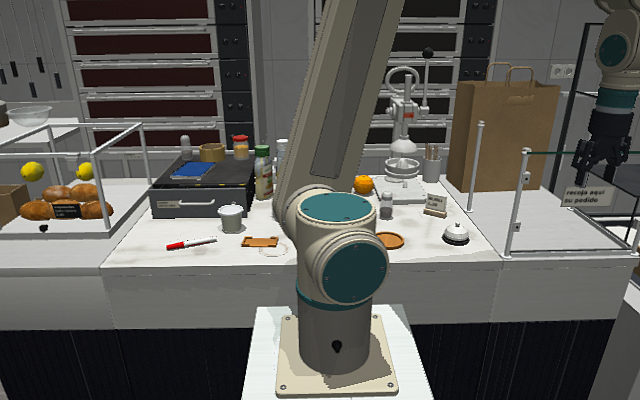

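View pics/side0.png

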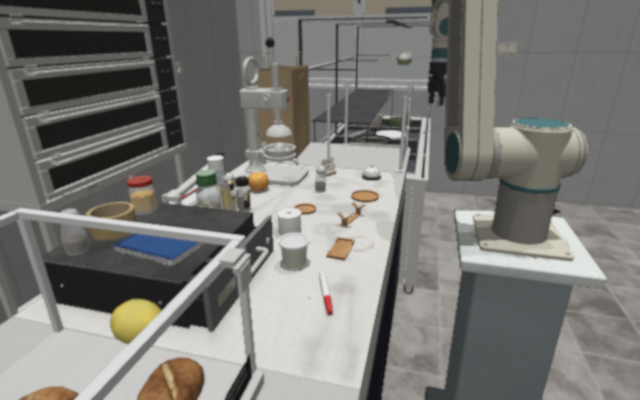

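The side view shows the marker (327,293), deli pot (293,250), till roll (290,220), small coaster (305,208), pen rest (350,215), large coaster (365,195), tray (341,248), shaker (320,182), card (328,167) and bell (371,172). In the scene view the arm hides the middle of the counter.

```bash
python3 - <<'E'
from h import *
z=np.load("side0.npz"); C=cloud("side",z["M"],z["d"])
for nm,u,v in [("marker",327,293),("pot",293,238),("roll",290,212),("smallc",305,208),("rest",350,215),("largec",365,195),("tray",341,248),("shaker",320,184),("card",328,167),("bell",371,172),("ring",365,243),("orange",258,180),("railtop",422,122),("rail",405,150)]:
    print(nm,C[v,u].round(3))
z=np.load("scene0.npz"); C=cloud("scene",z["M"],z["d"])
for nm,u,v in [("card",435,208),("bell",456,228),("shak",386,205),("pot",231,210),("post",481,125),("postlow",473,210),("glasspost",522,155),("glasslow",512,250),("drawer",250,175),("bag",510,100),("gripper",600,150),("mk",190,243),("rail",600,152)]:
    print(nm,C[v,u].round(3))
E
```

```text
marker [0.42  0.384 0.014]
pot [0.532 0.261 0.059]
roll [0.589 0.119 0.056]
smallc [ 0.594 -0.031  0.002]
rest [0.436 0.061 0.038]
largec [ 0.431 -0.178  0.004]
tray [0.434 0.182 0.002]
shaker [ 0.583 -0.172  0.031]
card [ 0.602 -0.357  0.031]
bell [ 0.435 -0.343  0.029]
ring [ 0.381  0.137 -0.   ]
orange [ 0.785 -0.119  0.047]
railtop [ 0.285 -2.252 -0.16 ]
rail [ 0.336 -0.725  0.016]
card [ 0.601 -0.353  0.024]
bell [ 0.429 -0.363  0.04 ]
shak [ 0.567 -0.19   0.052]
pot [0.528 0.272 0.06 ]
post [ 0.626 -0.472  0.282]
postlow [ 0.635 -0.49   0.   ]
glasspost [ 0.813 -0.713  0.131]
glasslow [ 0.371 -0.503  0.   ]
drawer [0.714 0.237 0.102]
bag [ 0.804 -0.632  0.325]
gripper [ 0.208 -0.558  0.327]
mk [0.42  0.372 0.01 ]
rail [ 0.206 -0.557  0.323]
```

View pics/wrist0.png

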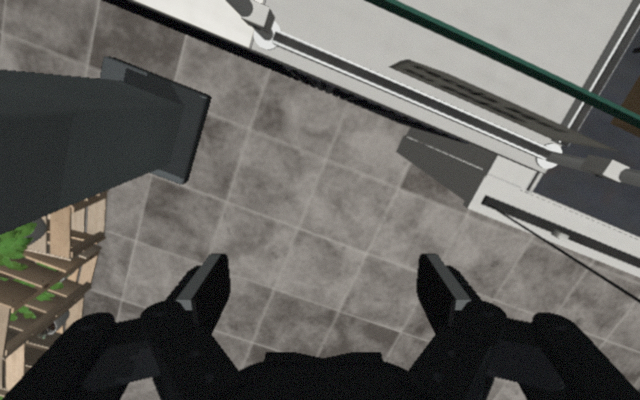

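The wrist view shows only floor and the counter edge, so the tool is in front of the counter. I'll lift, pull in and swing over the middle to get an overview.

carry_out(
  commands="0 0 0 -1.6 0 -3 1;0 0 0 -1.6 0 -3 1;0 0 0 -1.6 0 -3 1;0 0 0 -1.6 0 -3 1;0 0 0 -1.6 0 -3 1;0 0 0.094 0 0 0 1;0 0 0.094 0 0 0 1;0 0 0.094 0 0 0 1;0 0 0.094 0 0 0 1;0 0 0 -3.38 -2 -0.27 1;0 0 0 -3.38 -2 -0.27 1;0 0 0 -3.38 -2 -0.27 1",
)

```text
clock: 1.15
tcp_pos: [0.2609, -0.404, 0.3888]
orientation: [[-0.0, -1.0, -0.0], [-1.0, 0.0, 0.001], [-0.001, 0.0, -1.0]]
wrist_force: [0.6, 0.4, 1.1]
grip_width: 0.996
```

carry_out(
  commands="0 0 0 -3.38 -2 -0.27 1;0 0 0 -3.38 -2 -0.27 1;0 0 0 -3.38 -2 -0.27 1;0 0 0 -3.38 -2 -0.27 1;0 0 0 -3.38 -2 -0.27 1;0 0 0 -3.38 -2 -0.27 1;0 0 0 -3.38 -2 -0.27 1;0 0 0 -3.38 -2 -0.27 1;0 0 0 -3.38 -2 -0.27 1;0 0 0 -3.38 -2 -0.27 1;0 0 0 -3.38 -2 -0.27 1;0 0 0 -3.38 -2 -0.27 1",
)

```text
clock: 2.15
tcp_pos: [0.5005, 0.003, 0.4218]
orientation: [[0.002, -1.0, -0.0], [-1.0, -0.002, -0.0], [0.0, 0.0, -1.0]]
wrist_force: [0.9, -0.7, 0.1]
grip_width: 1.002
```

carry_out(
  commands="0 0 0 0 0 0 1;0 0 0 0 0 0 1",
)

```text
clock: 2.32
tcp_pos: [0.5006, 0.0028, 0.4212]
orientation: [[0.006, -1.0, -0.001], [-1.0, -0.006, -0.0], [0.0, 0.001, -1.0]]
wrist_force: [0.1, -0.1, 0.1]
grip_width: 1.002
```

```bash
python3 - <<'E'
from h import *
shot("wrist","w1"); o=robot.get_obs(); print(o["clock"],o["joints"].round(1),o["tcp_pos"],o["orientation"].round(3))
E
```

```text
2.3667 [ -7.2   0.8   3.4  92.7  -0.  172.6] [0.50003427 0.00163114 0.42129779] [[ 0.004 -1.    -0.001]
 [-1.    -0.004 -0.   ]
 [ 0.     0.001 -1.   ]]
```

View pics/w1.png

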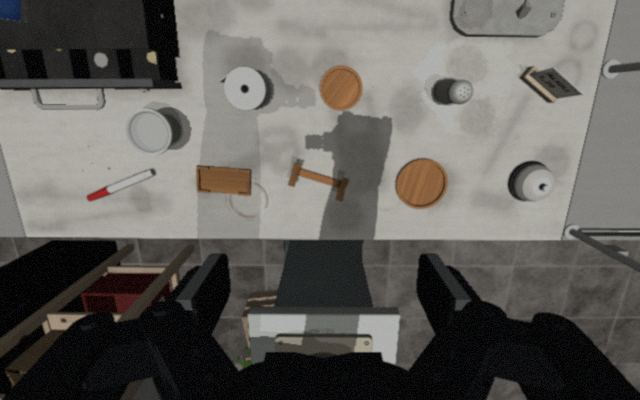

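The overview shows marker (122,185), pot (150,130), roll (246,88), small coaster (341,88), shaker (461,92), card (550,85), tray (225,180), rest (319,181), large coaster (421,183) and bell (533,182).

```bash
cat > m.py <<'E'
from h import *
def box(P,name):
    r=cv2.minAreaRect(P[:,:2].astype(np.float32)*1000); b=cv2.boxPoints(r); e=[b[1]-b[0],b[2]-b[1]]; l=max(e,key=np.linalg.norm)
    print(name,"rect c",np.round(r[0],1),"size",np.round(r[1],1),"long axis deg",round(np.degrees(np.arctan2(l[1],l[0]))%180,1),"n",len(P))
def circ(P,name):
    c,R=cv2.minEnclosingCircle(P[:,:2].astype(np.float32)*1000); e=cv2.fitEllipse(cv2.convexHull(P[:,:2].astype(np.float32)*1000))
    print(name,"circ",np.round(c,1),"D",round(2*R,1),"ell",np.round(e[0],1),np.round(e[1],1))
def win(C,uv,s): 
    m=np.zeros(C.shape[:2],bool); m[max(uv[1]-s,0):uv[1]+s,max(uv[0]-s,0):uv[0]+s]=1; return m
E
cat > a.py <<'E'
from m import *
z=np.load("w1.npz"); im,M=z["im"],z["M"]; C=cloud("wrist",M,z["d"]); H=cv2.cvtColor(im,cv2.COLOR_RGB2HSV); Z=C[:,:,2]
print("table z",[C[v,u].round(4) for u,v in [(300,120),(100,210),(500,130)]])
brown=(H[:,:,0]<22)&(H[:,:,1]>90)&(H[:,:,2]>40)
for nm,uv,s in [("small",(341,88),32),("large",(421,183),35),("tray",(225,180),34)]:
    m=(brown&win(C,uv,s)).astype(np.uint8); cs,_=cv2.findContours(m,0,cv2.CHAIN_APPROX_NONE); c=max(cs,key=cv2.contourArea).reshape(-1,2)
    P=plane("wrist",M,c,0.009); (box if nm=="tray" else circ)(P,nm)
for nm,uv,s,lo,hi,f in [("shaker cap",(461,92),28,.075,.1,circ),("roll",(246,88),30,.05,.065,circ),("pot",(152,130),34,.058,.07,circ),("bell",(533,182),34,.004,.06,circ),
    ("rest saddles",(319,181),38,.03,.045,box),("rest all",(319,181),38,.004,.045,box),("card top",(550,85),36,.055,.075,box),("card foot",(550,85),36,.012,.02,box),("marker",(122,185),40,.006,.025,box)]:
    P=C[win(C,uv,s)&(Z>lo)&(Z<hi)]
    if len(P)>8: f(P,nm); print("   z",np.percentile(P[:,2],[5,50,95]).round(4),"mean",P.mean(0).round(4))
    else: print(nm,"few",len(P))
im2=cv2.resize(im[50:225,60:600],None,fx=1.48,fy=1.48)
E
python3 a.py
```

```text
table z [array([0.5412, 0.0422, 0.0006]), array([0.3758, 0.4196, 0.0013]), array([ 0.5272, -0.3041,  0.0011])]
small circ [593.5 -25.6] D 69.2 ell [593.6 -25.8] [68.1 68.6]
large circ [ 431.8 -173.8] D 92.3 ell [ 432.  -173.9] [90. 92.]
tray rect c [436.4 179.9] size [94.8 47.1] long axis deg 86.0 n 152
shaker cap circ [ 588.1 -195.3] D 35.1 ell [ 588.2 -195. ] [33.5 34.2]
   z [0.078  0.0859 0.0894] mean [ 0.5882 -0.1923  0.0848]
roll circ [591.6 125.1] D 70.3 ell [591.4 123.3] [60.9 68. ]
   z [0.0555 0.0572 0.0587] mean [0.591  0.1213 0.0571]
pot circ [526.1 273.1] D 73.3 ell [526.3 273.1] [72.1 72.4]
   z [0.0588 0.0608 0.065 ] mean [0.5266 0.2736 0.0614]
bell circ [ 438. -368.] D 76.0 ell [ 439.6 -364.3] [65.6 74.8]
   z [0.0067 0.0323 0.0423] mean [ 0.4422 -0.3571  0.0278]
rest saddles rect c [441.1   9.8] size [97.7 41.2] long axis deg 72.9 n 229
   z [0.0306 0.036  0.0394] mean [0.4406 0.0115 0.0355]
rest all rect c [437.3  11.6] size [98.9 49.3] long axis deg 73.0 n 668
   z [0.0052 0.0229 0.0386] mean [0.4407 0.0097 0.0199]
card top rect c [ 604.3 -356.4] size [65.   6.6] long axis deg 54.9 n 313
   z [0.0558 0.0635 0.0683] mean [ 0.6049 -0.3554  0.0629]
card foot rect c [ 602.2 -353.7] size [71.4 22.3] long axis deg 54.7 n 340
   z [0.0133 0.0178 0.0196] mean [ 0.6014 -0.3465  0.0174]
marker rect c [426.1 368.6] size [ 15.6 134.7] long axis deg 111.6 n 590
   z [0.0101 0.0145 0.0168] mean [0.4272 0.3653 0.0141]
```

Measurements agree well with the known sizes. Shaker first: hover, then descend and grip.

carry_out(
  commands="0 0 0 2.19 -0.98 3 1;0 0 0 2.19 -0.98 3 1;0 0 0 2.19 -0.98 3 1;0 0 0 2.19 -0.98 3 1;0 0 0 2.19 -0.98 3 1;0 0 0 2.19 -0.98 3 1;0 0 0 2.19 -0.98 3 1;0 0 0 2.19 -0.98 3 1;0 0 0 2.19 -0.98 3 1;0 0 0 0 0 0 1;0 0 0 0 0 0 1",
)

```text
clock: 3.28
tcp_pos: [0.5859, -0.1975, 0.1492]
orientation: [[-0.002, -1.0, -0.005], [-1.0, 0.002, 0.002], [-0.002, 0.005, -1.0]]
wrist_force: [-0.2, 0.3, 0.4]
grip_width: 1.0
```

```bash
cat > o.py <<'E'
import sys,numpy as np
from station import robot
# usage: o.py [x y z] target -> tool-axes delta cm
o=robot.get_obs(); R=np.array(o["orientation"]).reshape(3,3); p=np.array(o["tcp_pos"])
print(round(o["clock"],2),"tcp",(p*1000).round(1),"yaw",round(np.degrees(np.arctan2(R[1,0],R[0,0])),1),"q",o["joints"].round(0),"grip",round(o["grip_width"],3),"F",np.round(o["wrist_force"],1))
a=list(map(float,sys.argv[1:]))
if a: print("delta cm",(R.T@(np.array(a[:3])-p)*100).round(2))
E
python3 o.py .588 -.1945 .026
```

```text
3.28 tcp [ 585.9 -197.5  149.2] yaw -90.1 q [-25.  18.  -8.  64.  -0. 156.] grip 1.0 F [-0.2  0.3  0.4]
delta cm [-0.27 -0.28 12.32]
```

carry_out(
  commands="0 0 0 -0.05 -0.05 3.1 1;0 0 0 -0.05 -0.05 3.1 1;0 0 0 -0.05 -0.05 3.1 1;0 0 0 -0.05 -0.05 3 1;0 0 0 0 0 0 1;0 0 0 0 0 0 0;0 0 0 0 0 0 0;0 0 0 0 0 0 0;0 0 0 0 0 0 0;0 0 0 0 0 0 0;0 0 0 0 0 0 0;0 0 0 0 0 0 0",
)

```text
clock: 4.28
tcp_pos: [0.593, -0.1952, 0.0326]
orientation: [[0.002, -1.0, 0.005], [-1.0, -0.002, -0.003], [0.003, -0.005, -1.0]]
wrist_force: [-1.1, -0.2, 7.4]
grip_width: 0.436
```

```bash
python3 o.py .5935 -.0257 .129
```

```text
4.28 tcp [ 593.  -195.2   32.6] yaw -89.9 q [-24.  25. -15.  50.  -0. 156.] grip 0.436 F [-1.1 -0.2  7.4]
delta cm [-16.93  -0.13  -9.69]
```

```bash
python3 - <<'E'
from h import *
shot("wrist","w2"); im,_,_=shot("side","s2")
a=cv2.resize(im[130:240,240:400],(640,440),interpolation=3); w=np.load("w2.npz")["im"]
cv2.imwrite("pics/c2.png",np.vstack([cv2.resize(w[150:],(640,250)),a[:340]])[:,:,::-1])
E
python3 o.py
```

```text
4.38 tcp [ 593.  -195.2   32.5] yaw -89.9 q [-24.  25. -15.  50.  -0. 156.] grip 0.439 F [-1.7  0.9  7.9]
```

View pics/c2.png

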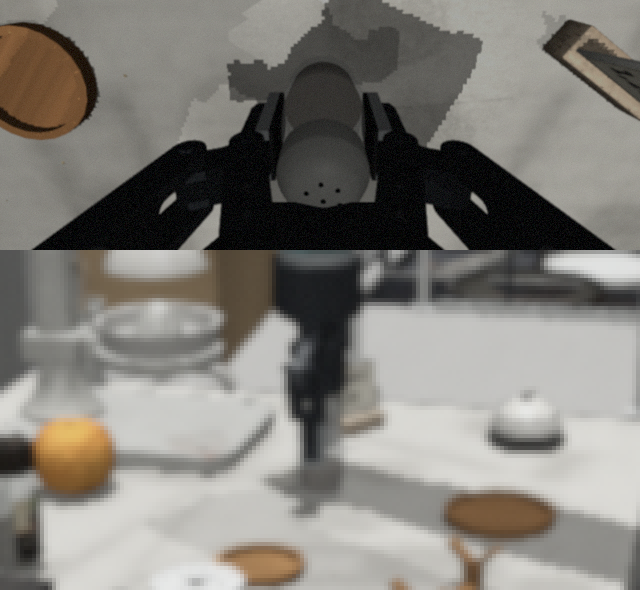

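The wrist view shows the shaker between the pads. The tool sits 6 mm above its command with 8 N upward, probably because the closing pads swing down. I'll lift and check.

carry_out(
  commands="0 0 0 0 0 -1 0;0 0 0 0 0 -2 0;0 0 0 0 0 -3 0;0 0 0 0 0 -3 0;0 0 0 0 0 -1 0;0 0 0 0 0 0 0;0 0 0 0 0 0 0",
)

```text
clock: 4.97
tcp_pos: [0.5911, -0.1941, 0.1297]
orientation: [[0.002, -1.0, 0.002], [-1.0, -0.002, -0.001], [0.001, -0.002, -1.0]]
wrist_force: [-0.6, 0.6, -2.4]
grip_width: 0.44
```

```bash
python3 o.py .5935 -.0257 .129; python3 - <<'E'
from h import *
im,d,M=shot("wrist","w3"); C=cloud("wrist",M,d)
s,ds,Ms=shot("side","s3"); p=proj("side",Ms,[[.588,-.195,.12]])[0].astype(int); print(p)
x,y=p; x0,y0=max(x-60,0),max(y-60,0)
cv2.imwrite("pics/c3.png",np.vstack([im[150:,],cv2.resize(s[y0:y0+120,x0:x0+160],(640,480),interpolation=2)[:340]])[:,:,::-1])
E
```

```text
4.97 tcp [ 591.1 -194.1  129.7] yaw -89.9 q [-24.  19.  -9.  61.   0. 156.] grip 0.44 F [-0.6  0.6 -2.4]
delta cm [-16.84  -0.27   0.05]
[320 156]
```

View pics/c3.png

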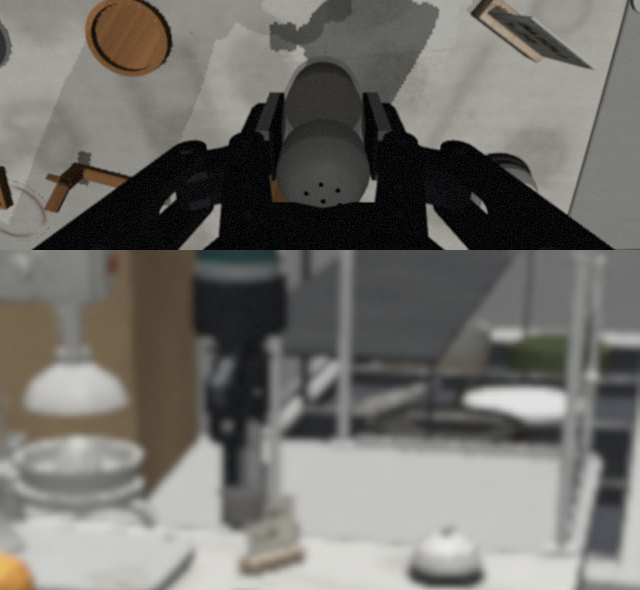

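Shaker held and upright. I'll measure its offset in the hand from this picture's depth.

```bash
python3 - <<'E'
from m import *
z=np.load("w3.npz"); HE=np.array(robot.camera_info("wrist")["hand_eye"]); C=cloud("wrist",HE,z["d"])
print("ctr pixel tool xyz", C[330,322],C[240,322]) 
for lo,hi in [(-.066,-.045),(-.044,-.03),(-.03,.03)]:
    P=C[200:360,260:385].reshape(-1,3); P=P[(P[:,2]>lo)&(P[:,2]<hi)&(abs(P[:,0])<.03)&(P[:,1]>-.04)]
    if len(P)>9: print(lo,hi,len(P),P.min(0).round(4),P.max(0).round(4))
s=np.load("s3.npz"); S=cloud("side",s["M"],s["d"]).reshape(-1,3)
P=S[(abs(S[:,0]-.59)<.04)&(abs(S[:,1]+.19)<.05)&(S[:,2]>.04)&(S[:,2]<.3)]
for a in np.arange(.07,.14,.01):
    q=P[(P[:,2]>a)&(P[:,2]<a+.01)]
    if len(q):print(round(a,2),len(q),q.min(0).round(3),q.max(0).round(3))
print(np.sort(P[:,2])[:5])
E
```

```text
ctr pixel tool xyz [-0.00014568 -0.0026664  -0.05644973] [-0.00026656 -0.01559738 -0.01506482]
-0.066 -0.045 5673 [-0.0218 -0.0166 -0.066 ] [ 0.0213  0.0107 -0.045 ]
-0.044 -0.03 2874 [-0.0244 -0.0132 -0.044 ] [ 0.0242  0.0123 -0.03  ]
-0.03 0.03 5802 [-0.029  -0.0188 -0.03  ] [0.0284 0.0117 0.0296]
0.09 15 [ 0.568 -0.193  0.096] [ 0.603 -0.174  0.1  ]
0.1 32 [ 0.567 -0.192  0.101] [ 0.603 -0.168  0.11 ]
0.11 33 [ 0.567 -0.19   0.11 ] [ 0.602 -0.167  0.12 ]
0.12 35 [ 0.566 -0.187  0.12 ] [ 0.607 -0.167  0.13 ]
0.13 31 [ 0.567 -0.195  0.13 ] [ 0.599 -0.157  0.14 ]
0.14 37 [ 0.568 -0.197  0.14 ] [ 0.598 -0.156  0.15 ]
[0.09602208 0.09615542 0.09632342 0.09637847 0.09654302]
```

carry_out(
  commands="0 0 0 -3.37 -0.09 0 0;0 0 0 -3.37 -0.09 0 0;0 0 0 -3.37 -0.09 0 0;0 0 0 -3.37 -0.09 0 0;0 0 0 -3.37 -0.09 0 0;0 0 0 0 0 0 0;0 0 0 0 0 2.8 0;0 0 0 0 0 2.8 0;0 0 0 0 0 2.4 0;0 0 0 0 0 0.4 0;0 0 0 0 0 0 0;0 0 0 0 0 0 0",
)

```text
clock: 6.07
tcp_pos: [0.5944, -0.0257, 0.0444]
orientation: [[0.002, -1.0, -0.001], [-1.0, -0.002, 0.0], [-0.0, 0.001, -1.0]]
wrist_force: [-0.3, -0.3, -1.8]
grip_width: 0.441
```

```bash
python3 o.py .5955 -.0257 .0355
```

```text
6.07 tcp [594.4 -25.7  44.4] yaw -89.9 q [ -9.  22. -18.  51.  -0. 171.] grip 0.441 F [-0.3 -0.3 -1.8]
delta cm [ 0.01 -0.11  0.89]
```

carry_out(
  commands="0 0 0 0 -0.08 0.4 0;0 0 0 0 0 0.3 0;0 0 0 0 0 0.2 0;0 0 0 0 0 0 0;0 0 0 0 0 0 0",
)

```text
clock: 6.48
tcp_pos: [0.5959, -0.0255, 0.0362]
orientation: [[0.002, -1.0, 0.001], [-1.0, -0.002, -0.0], [0.0, -0.001, -1.0]]
wrist_force: [0.4, -0.1, -0.6]
grip_width: 0.436
```

carry_out(
  commands="0 0 0 0 0 0.15 0;0 0 0 0 0 0 0;0 0 0 0 0 0 0.6;0 0 0 0 0 0 0.8;0 0 0 0 0 0 1;0 0 0 0 0 0 1;0 0 0 0 0 0 1;0 0 0 0 0 -1 1;0 0 0 0 0 -3 1;0 0 0 0 0 -4 1;0 0 0 0 0 -4 1;0 0 0 0 0 0 1",
)

```text
clock: 7.48
tcp_pos: [0.6019, -0.0263, 0.1643]
orientation: [[0.002, -1.0, 0.016], [-1.0, -0.002, -0.002], [0.002, -0.016, -1.0]]
wrist_force: [2.1, -0.0, 1.8]
grip_width: 1.001
```

carry_out(
  commands="0 0 0 0 0 -3 1;0 0 0 0 0 -3 1;0 0 -0.12 0 0 0 1;0 0 -0.12 0 0 0 1;0 0 -0.12 0 0 0 1;0 0 -0.12 0 0 0 1;0 0 -0.12 0 0 0 1;0 0 -0.12 0 0 0 1;0 0 -0.12 0 0 0 1;0 0 -0.12 0 0 0 1;0 0 -0.12 0 0 0 1;0 0 -0.12 0 0 0 1",
)

```text
clock: 8.48
tcp_pos: [0.5957, -0.0255, 0.2148]
orientation: [[0.935, -0.355, 0.001], [-0.355, -0.935, -0.0], [0.001, -0.0, -1.0]]
wrist_force: [-0.3, -0.2, -0.6]
grip_width: 0.998
```

carry_out(
  commands="0 0 -0.12 0 0 0 1;0 0 -0.12 0 0 0 1;0 0 -0.131 0 0 0 1;0 0 0 0 0 0 1;0 0 0 0 0 0 1",
)

```text
clock: 8.9
tcp_pos: [0.5957, -0.0255, 0.2148]
orientation: [[1.0, -0.007, 0.001], [-0.007, -1.0, -0.0], [0.001, 0.0, -1.0]]
wrist_force: [-0.3, -0.3, 0.3]
grip_width: 1.001
```

```bash
python3 o.py .591 .1212 .15; python3 - <<'E'
from m import *
im,d,M=shot("wrist","w4"); C=cloud("wrist",M,d)
def near(x,y,r,lo,hi):
    P=C.reshape(-1,3); return P[(np.hypot(P[:,0]-x,P[:,1]-y)<r)&(P[:,2]>lo)&(P[:,2]<hi)]
for n,a in [("shaker cap",(.5935,-.0257,.03,.08,.11)),("roll",(.591,.121,.045,.05,.065))]:
    P=near(*a); print(n,len(P)); 
    if len(P)>9: circ(P,n); print(P.max(0))
E
```

```text
8.9 tcp [595.7 -25.5 214.8] yaw -0.4 q [-9. 13. -7. 70. -0. 82.] grip 1.001 F [-0.3 -0.3  0.3]
delta cm [ -0.58 -14.66   6.47]
shaker cap 1117
shaker cap circ [591.8 -25.5] D 34.4 ell [591.7 -25.5] [33.7 34.1]
[ 0.60845204 -0.00868961  0.0939345 ]
roll 2947
roll circ [590.5 121.4] D 61.5 ell [590.1 116.6] [50.1 61.2]
[0.62116808 0.12938985 0.05990703]
```

View pics/w4.png

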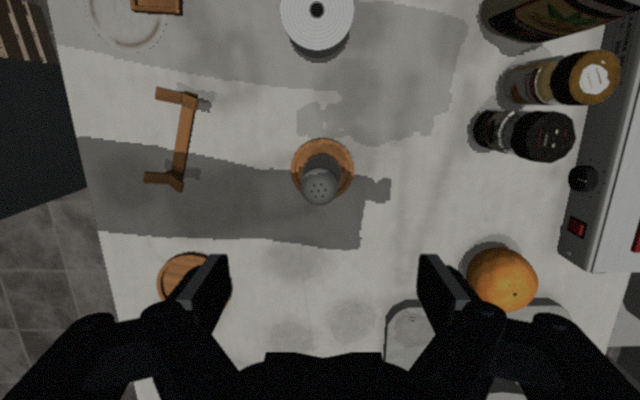

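Wrist view: the shaker stands in the small coaster at (320,180), measured within 2 mm of its centre. The roll is at (317,20). Next the roll.

carry_out(
  commands="0 0 0 -0.12 -3.66 1 1;0 0 0 -0.12 -3.66 1 1;0 0 0 -0.12 -3.66 1.7 1;0 0 0 -0.12 -3.66 2.7 1;0 0 0 0 0 0 1;0 0 0 0 0 0 1",
)

```text
clock: 9.45
tcp_pos: [0.5897, 0.1195, 0.1507]
orientation: [[1.0, -0.003, -0.004], [-0.003, -1.0, -0.001], [-0.004, 0.001, -1.0]]
wrist_force: [-0.3, 0.6, 0.1]
grip_width: 1.002
```

```bash
python3 o.py .591 .1212 .02
```

```text
9.45 tcp [589.7 119.5 150.7] yaw -0.2 q [  5.  17. -10.  63.  -0.  95.] grip 1.002 F [-0.3  0.6  0.1]
delta cm [ 0.18 -0.18 13.07]
```

carry_out(
  commands="0 0 0 0.05 -0.03 3.3 1;0 0 0 0.05 -0.03 3.3 1;0 0 0 0.05 -0.03 3.3 1;0 0 0 0 -0.03 3.1 1;0 0 0 0 0 0 1;0 0 0 0 0 0 0;0 0 0 0 0 0 0;0 0 0 0 0 0 0;0 0 0 0 0 0 0;0 0 0 0 0 0 0;0 0 0 0 0 0 0",
)

```text
clock: 10.37
tcp_pos: [0.5957, 0.119, 0.0255]
orientation: [[1.0, -0.004, 0.005], [-0.004, -1.0, -0.0], [0.005, -0.0, -1.0]]
wrist_force: [-0.7, -0.5, 7.5]
grip_width: 0.705
```

carry_out(
  commands="0 0 0 0 0 -1 0;0 0 0 0 0 -2 0;0 0 0 0 0 -4 0;0 0 0 0 0 -4 0;0 0 0 0 0 -2 0;0 0 0 0 0 0 0;0 0 0 0 0 0 0",
)

```text
clock: 10.95
tcp_pos: [0.5943, 0.1193, 0.1551]
orientation: [[1.0, -0.004, 0.004], [-0.004, -1.0, 0.0], [0.004, -0.0, -1.0]]
wrist_force: [-0.7, -0.1, -1.7]
grip_width: 0.703
```

```bash
python3 o.py .432 -.1739 .15;  python3 - <<'E'
from m import *
im,d,M=shot("wrist","w5"); shot("side","s5"); HE=np.array(robot.camera_info("wrist")["hand_eye"]); C=cloud("wrist",HE,d).reshape(-1,3)
P=C[(abs(C[:,0])<.034)&(C[:,1]>-.05)&(C[:,1]<.05)&(C[:,2]<.03)&(C[:,2]>-.06)]
print(np.histogram(P[:,2],18,(-.06,.03)))
for lo in np.arange(-.045,-.0,.005):
    q=P[(P[:,2]>lo)&(P[:,2]<lo+.005)]
    if len(q): print(lo.round(3),len(q),q.min(0).round(4),q.max(0).round(4))
E
```

```text
10.95 tcp [594.3 119.3 155.1] yaw -0.2 q [  5.  17. -10.  63.   0.  95.] grip 0.703 F [-0.7 -0.1 -1.7]
delta cm [-16.12  29.38   0.43]
(array([  397,   222,   103,   768,   512, 16633,   864,   707,   585,
         445,   336,   281,   249,   225,   219,   189,   176,     6]), array([-0.06 , -0.055, -0.05 , -0.045, -0.04 , -0.035, -0.03 , -0.025,
       -0.02 , -0.015, -0.01 , -0.005,  0.   ,  0.005,  0.01 ,  0.015,
        0.02 ,  0.025,  0.03 ]))
-0.045 768 [-0.034  -0.0118 -0.045 ] [ 0.0339  0.0094 -0.04  ]
-0.04 512 [-0.034  -0.0117 -0.04  ] [ 0.034   0.0113 -0.035 ]
-0.035 16633 [-0.0339 -0.0414 -0.035 ] [ 0.034  0.028 -0.03 ]
-0.03 864 [-0.0339 -0.0416 -0.03  ] [ 0.0339  0.0149 -0.025 ]
-0.025 707 [-0.0338 -0.0414 -0.025 ] [ 0.0339  0.0027 -0.02  ]
-0.02 585 [-0.0339 -0.0414 -0.02  ] [ 0.034   0.0027 -0.015 ]
-0.015 445 [-0.034  -0.0414 -0.015 ] [ 0.0336  0.0024 -0.01  ]
-0.01 336 [-0.0339 -0.0414 -0.01  ] [ 0.0335 -0.0099 -0.0051]
-0.005 281 [-0.0277 -0.0414 -0.005 ] [ 0.0251 -0.0181 -0.    ]
```

View pics/w5.png

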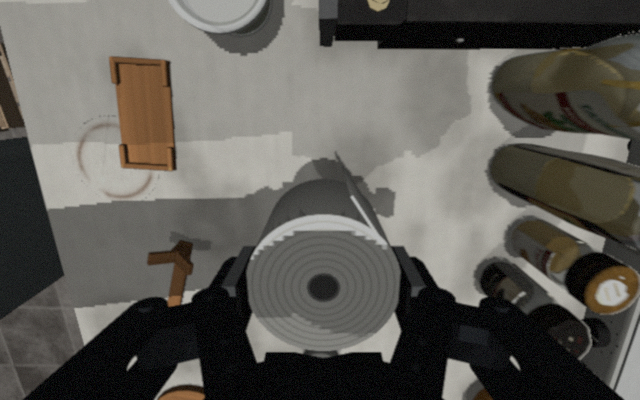

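The roll is held upright between the pads, its hole at (322,287).

```bash
python3 - <<'E'
from m import *
HE=np.array(robot.camera_info("wrist")["hand_eye"]); im=np.load("w5.npz")["im"]
g=(cv2.cvtColor(im,cv2.COLOR_RGB2GRAY)<60).astype(np.uint8)[265:310,295:350]; n,_,st,c=cv2.connectedComponentsWithStats(g); print(st,c)
i=1+np.argmin(abs(c[1:]-[27,22]).sum(1)); print(plane("wrist",HE,[c[i]+[295,265]],-.032), plane("wrist",HE,[(322,347),(322,215)],-.032))
E
```

```text
[[   0    0   55   45 1818]
 [  13    9   31   27  657]] [[26.58745875 21.97689769]
 [28.14155251 22.06392694]]
[[-0.00071703 -0.00365144 -0.032     ]] [[-0.00118293  0.02541504 -0.032     ]
 [-0.00115384 -0.03393595 -0.032     ]]
```

carry_out(
  commands="0 0 0 -1.8 3.3 0 0;0 0 0 -1.8 3.3 0 0;0 0 0 -1.8 3.3 0 0;0 0 0 -1.8 3.3 0 0;0 0 0 -1.8 3.3 0 0;0 0 0 -1.8 3.3 0 0;0 0 0 -1.8 3.3 0 0;0 0 0 -1.8 3.3 0 0;0 0 0 -1.8 3.3 0 0;0 0 0 0 0 0 0;0 0 0 0 0 0 0",
)

```text
clock: 11.97
tcp_pos: [0.4275, -0.1778, 0.1506]
orientation: [[1.0, -0.008, -0.004], [-0.008, -1.0, 0.002], [-0.004, -0.002, -1.0]]
wrist_force: [0.5, 0.4, -1.6]
grip_width: 0.701
```

```bash
python3 o.py .4325 -.178 .0285
```

```text
11.97 tcp [ 427.5 -177.8  150.6] yaw -0.5 q [-31.   3. -27.  60.   0.  60.] grip 0.701 F [ 0.5  0.4 -1.6]
delta cm [ 0.55  0.04 12.21]
```

carry_out(
  commands="0 0 0 0.1 0 3 0;0 0 0 0.1 0 3 0;0 0 0 0.1 0 3 0;0 0 0 0.1 0 1.8 0;0 0 0 0 0 0.3 0;0 0 0 0 0 0 0;0 0 0 0 0 0 0",
)

```text
clock: 12.55
tcp_pos: [0.4342, -0.1766, 0.0417]
orientation: [[1.0, -0.003, -0.0], [-0.003, -1.0, 0.0], [-0.0, -0.0, -1.0]]
wrist_force: [0.7, 0.7, -1.0]
grip_width: 0.703
```

carry_out(
  commands="0 0 0 -0.1 0.1 0.6 0;0 0 0 0 0 0.4 0;0 0 0 0 0 0.3 0;0 0 0 0 0 0.15 0;0 0 0 0 0 0 0;0 0 0 0 0 0 0",
)

```text
clock: 13.05
tcp_pos: [0.4334, -0.1786, 0.0284]
orientation: [[1.0, -0.004, 0.001], [-0.004, -1.0, -0.0], [0.001, 0.0, -1.0]]
wrist_force: [-3.0, 2.2, 7.4]
grip_width: 0.703
```

carry_out(
  commands="0 0 0 0 0 -0.15 0;0 0 0 0 0 0 0.8;0 0 0 0 0 0 1;0 0 0 0 0 0 1;0 0 0 0 0 0 1;0 0 0 0 0 -1 1;0 0 0 0 0 -3 1;0 0 0 0 0 -4 1;0 0 0 0 0 -4 1;0 0 0 0 0 -4 1;0 0 0 0 0 -2 1;0 0 0 0 0 0 1",
)

```text
clock: 14.05
tcp_pos: [0.4366, -0.1804, 0.2155]
orientation: [[1.0, -0.004, 0.011], [-0.004, -1.0, -0.006], [0.011, 0.006, -1.0]]
wrist_force: [-0.1, -1.2, 0.4]
grip_width: 0.995
```

carry_out(
  commands="0 0 0.123 0 0 0 1;0 0 0.123 0 0 0 1;0 0 0.123 0 0 0 1;0 0 0.123 0 0 0 1;0 0 0.122 0 0 0 1;0 0 0 0 0 0 1;0 0 0 0 0 0 1",
)

```text
clock: 14.63
tcp_pos: [0.4324, -0.178, 0.2081]
orientation: [[0.817, -0.577, -0.001], [-0.577, -0.817, 0.001], [-0.001, 0.0, -1.0]]
wrist_force: [0.1, 0.5, 0.3]
grip_width: 1.001
```

```bash
python3 o.py .6035 -.3545 .15; cat > near.py <<'E'
from m import *
def near(C,x,y,r,lo,hi):
    P=C.reshape(-1,3); return P[(np.hypot(P[:,0]-x,P[:,1]-y)<r)&(P[:,2]>lo)&(P[:,2]<hi)]
E
python3 - <<'E'
from near import *
im,d,M=shot("wrist","w6"); C=cloud("wrist",M,d)
P=near(C,.432,-.174,.05,.045,.075); circ(P,"roll"); print(np.percentile(P[:,2],[2,50,98]),len(P))
P=near(C,.603,-.355,.06,.012,.02); box(P,"foot"); P=near(C,.603,-.355,.06,.055,.075); 
if len(P)>9: box(P,"card top")
E
```

```text
14.63 tcp [ 432.4 -178.   208.1] yaw -35.2 q [-30.   1. -22.  67.   0.  95.] grip 1.001 F [0.1 0.5 0.3]
delta cm [24.17  4.55  5.79]
roll circ [ 433.2 -171.8] D 71.1 ell [ 433.1 -174.3] [60.1 67.5]
[0.05215021 0.06033758 0.06175985] 3450
foot rect c [ 602.2 -354.3] size [69.5 22.3] long axis deg 55.2 n 747
card top rect c [ 604.2 -356.3] size [64.1  6.8] long axis deg 55.5 n 891
```

View pics/w6.png

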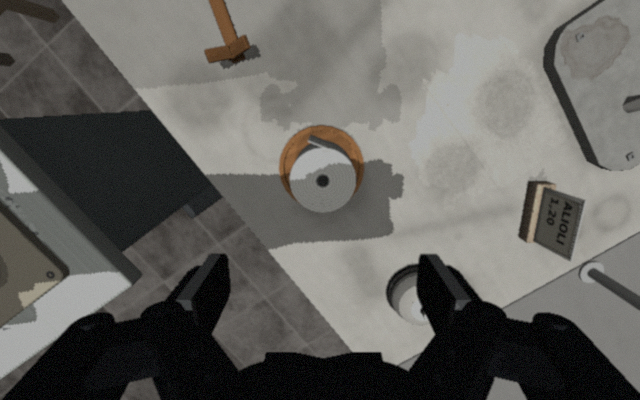

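The roll is flat in the large coaster, about 2 mm off centre and its top at 60 mm. The card foot is at (532,215) with its axis at 55.2°. On to the card.

carry_out(
  commands="0 0 0 3.43 0.655 0.4 1;0 0 0 3.43 0.655 0.4 1;0 0 0 3.43 0.655 0.8 1;0 0 0 3.43 0.655 1 1;0 0 0 3.43 0.655 1 1;0 0 0 3.43 0.655 1 1;0 0 0 3.43 0.655 1 1;0 0 0 0 0 0 1;0 0 0 0 0 0 1",
)

```text
clock: 15.43
tcp_pos: [0.6019, -0.3555, 0.15]
orientation: [[0.816, -0.579, -0.003], [-0.579, -0.816, 0.002], [-0.004, -0.0, -1.0]]
wrist_force: [-0.0, 0.4, -0.0]
grip_width: 1.0
```

```bash
python3 o.py .6022 -.354 .006
```

```text
15.43 tcp [ 601.9 -355.5  150. ] yaw -35.4 q [-36.  26.   3.  67.   0.  89.] grip 1.0 F [-0.   0.4 -0. ]
delta cm [-1.00e-02 -1.30e-01  1.44e+01]
```

carry_out(
  commands="0 0 0 0 -0.03 4 1;0 0 0 0 -0.03 4 1;0 0 0 0 -0.03 3.6 1;0 0 0 0 -0.03 2.5 1;0 0 0 0 0 0.5 1;0 0 0 0 0 0 0;0 0 0 0 0 0 0;0 0 0 0 0 0 0;0 0 0 0 0 0 0;0 0 0 0 0 0 0;0 0 0 0 0 0 0;0 0 0 0 0 0 0",
)

```text
clock: 16.43
tcp_pos: [0.6043, -0.3549, 0.0092]
orientation: [[0.815, -0.579, 0.003], [-0.579, -0.815, -0.002], [0.004, -0.0, -1.0]]
wrist_force: [-0.6, 0.4, 6.4]
grip_width: 0.24
```

carry_out(
  commands="0 0 0 0 0 0 0;0 0 0 0 0 0 0",
)

```text
clock: 16.6
tcp_pos: [0.6043, -0.355, 0.0092]
orientation: [[0.815, -0.579, 0.003], [-0.579, -0.815, -0.002], [0.004, -0.0, -1.0]]
wrist_force: [-0.7, -0.4, 5.7]
grip_width: 0.234
```

carry_out(
  commands="0 0 0 0 0 -1 0;0 0 0 0 0 -2 0;0 0 0 0 0 -4 0;0 0 0 0 0 -4 0;0 0 0 0 0 -3 0;0 0 0 0 0 0 0;0 0 0 0 0 0 0",
)

```text
clock: 17.18
tcp_pos: [0.6045, -0.3551, 0.1508]
orientation: [[0.815, -0.579, 0.006], [-0.579, -0.815, -0.004], [0.007, 0.0, -1.0]]
wrist_force: [0.2, 0.7, -1.1]
grip_width: 0.234
```

```bash
python3 o.py .4364 .18 .15;  python3 - <<'E'
from near import *
im,d,M=shot("wrist","w7"); s,ds,Ms=shot("side","s7"); HE=np.array(robot.camera_info("wrist")["hand_eye"])
S=cloud("side",Ms,ds); P=near(S,.602,-.354,.06,.06,.3); print(np.sort(P[:,2])[:6])
o=robot.get_obs()["tcp_pos"]; x,y=proj("side",Ms,[o])[0].astype(int)
cv2.imwrite("pics/c7.png",np.vstack([im[120:],cv2.resize(s[max(y-45,0):,x-50:x+50][:50],(640,320),interpolation=2)])[:,:,::-1])
E
```

```text
17.18 tcp [ 604.5 -355.1  150.8] yaw -35.4 q [-36.  26.   3.  67.  -0.  90.] grip 0.234 F [ 0.2  0.7 -1.1]
delta cm [-44.71 -33.87  -0.23]
[0.13876238 0.13903013 0.13951291 0.13979314 0.13995041 0.14009857]
```

View pics/c7.png

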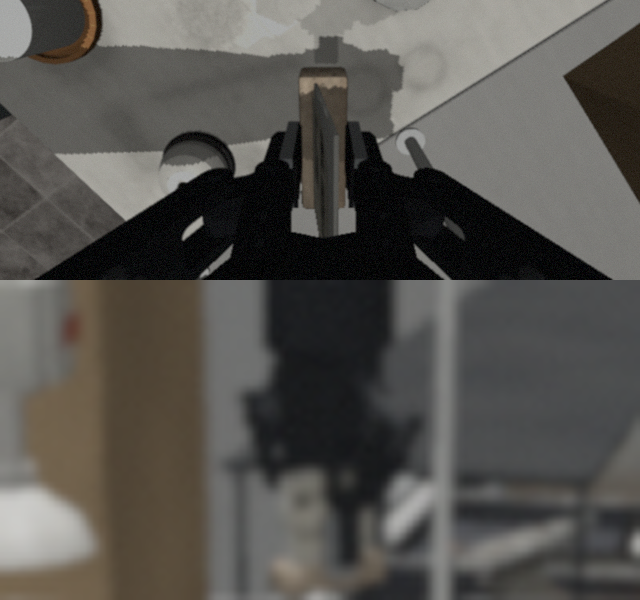

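The card is held squarely by its foot. Carrying it to the tray.

carry_out(
  commands="0 0 0 -1.5 -1.1 0 0;0 0 0 -2.98 -2.26 0 0;0 0 0 -2.98 -2.26 0 0;0 0 0 -2.98 -2.26 0 0;0 0 0 -2.98 -2.26 0 0;0 0 0 -2.98 -2.26 0 0;0 0 0 -2.98 -2.26 0 0;0 0 0 -2.98 -2.26 0 0;0 0 0 -2.98 -2.26 0 0;0 0 0 -2.98 -2.26 0 0;0 0 0 -2.98 -2.26 0 0;0 0 0 -2.98 -2.26 0 0",
)

```text
clock: 18.28
tcp_pos: [0.4708, 0.0579, 0.1445]
orientation: [[0.815, -0.58, -0.004], [-0.58, -0.815, 0.0], [-0.004, 0.002, -1.0]]
wrist_force: [0.6, -0.1, 0.1]
grip_width: 0.233
```

carry_out(
  commands="0 0 0 -2.98 -2.26 0 0;0 0 0 -2.98 -2.26 0 0;0 0 0 -2.98 -2.26 0 0;0 0 0 -1.5 -1.13 0 0;0 0 -0.11 0 0 0 0;0 0 -0.11 0 0 0 0;0 0 -0.11 0 0 0 0;0 0 -0.11 0 0 0 0;0 0 -0.108 0 0 0 0;0 0 0 0 0 0 0;0 0 0 0 0 0 0",
)

```text
clock: 19.2
tcp_pos: [0.433, 0.181, 0.145]
orientation: [[0.997, -0.073, -0.003], [-0.073, -0.997, -0.001], [-0.003, 0.001, -1.0]]
wrist_force: [0.2, 0.1, -0.6]
grip_width: 0.233
```

```bash
python3 o.py .4364 .18 .0122; python3 - <<'E'
from near import *
im,d,M=shot("wrist","w8"); C=cloud("wrist",M,d)
E
```

```text
19.2 tcp [433. 181. 145.] yaw -4.2 q [ 15.   4. -27.  59.   0. 109.] grip 0.233 F [ 0.2  0.1 -0.6]
delta cm [ 0.4   0.06 13.28]
```

View pics/w8.png

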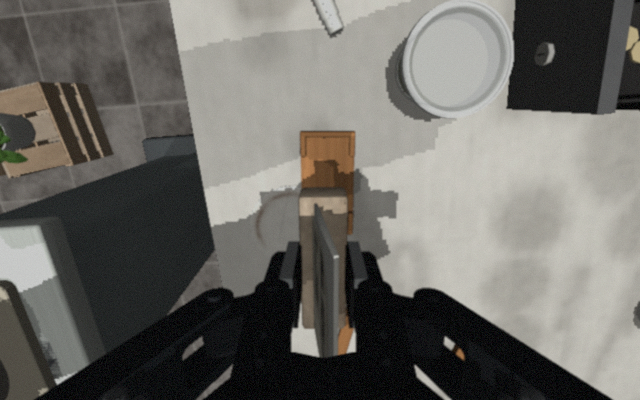

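The card hangs directly over and parallel to the tray (327,180). Lowering.

carry_out(
  commands="0 0 0 0.08 0 3 0;0 0 0 0.08 0 3 0;0 0 0 0.08 0 3 0;0 0 0 0.06 0 2 0;0 0 0 0 0 0.7 0;0 0 0 0 0 0.3 0;0 0 0 0 0 0 0;0 0 0 0 0 0 0",
)

```text
clock: 19.92
tcp_pos: [0.4385, 0.1814, 0.0276]
orientation: [[0.998, -0.07, 0.002], [-0.07, -0.998, 0.001], [0.002, -0.001, -1.0]]
wrist_force: [0.8, 0.1, 0.1]
grip_width: 0.236
```

carry_out(
  commands="0 0 0 -0.15 0.1 0.6 0;0 0 0 0 0 0.4 0;0 0 0 0 0 0.3 0;0 0 0 0 0 0.2 0;0 0 0 0 0 0 0;0 0 0 0 0 0 0",
)

```text
clock: 20.42
tcp_pos: [0.4359, 0.1803, 0.0121]
orientation: [[0.998, -0.07, -0.0], [-0.07, -0.998, -0.0], [-0.0, 0.0, -1.0]]
wrist_force: [-1.9, -0.0, 5.5]
grip_width: 0.236
```

carry_out(
  commands="0 0 0 0 0 -0.1 0;0 0 0 0 0 0 0.5;0 0 0 0 0 0 0.8;0 0 0 0 0 0 1;0 0 0 0 0 0 1;0 0 0 0 0 0 1;0 0 0 0 0 -1 1;0 0 0 0 0 -3 1;0 0 0 0 0 -4 1;0 0 0 0 0 -4 1;0 0 0 0 0 -4 1;0 0 0 0 0 -2 1",
)

```text
clock: 21.42
tcp_pos: [0.4383, 0.181, 0.1987]
orientation: [[0.998, -0.07, 0.008], [-0.07, -0.998, 0.002], [0.008, -0.003, -1.0]]
wrist_force: [0.9, -0.7, 0.5]
grip_width: 0.999
```

carry_out(
  commands="0 0 -0.113 0 0 0 1;0 0 -0.113 0 0 0 1;0 0 -0.113 0 0 0 1;0 0 -0.113 0 0 0 1;0 0 0 0 0 0 1;0 0 0 0 0 0 1",
)

```text
clock: 21.92
tcp_pos: [0.4358, 0.1803, 0.1931]
orientation: [[0.929, 0.37, 0.0], [0.37, -0.929, 0.0], [0.0, 0.0, -1.0]]
wrist_force: [-0.1, 0.5, -0.2]
grip_width: 0.998
```

```bash
python3 - <<'E'
from near import *
im,d,M=shot("wrist","w9"); C=cloud("wrist",M,d)
P=near(C,.436,.18,.06,.012,.026); box(P,"foot"); print(np.percentile(P[:,2],[5,50,95])); P=near(C,.436,.18,.06,.06,.08); box(P,"card top"); print(P[:,2].max())
P=near(C,.4265,.3675,.09,.006,.025); box(P,"marker"); print(P.mean(0))
E
python3 o.py .4262 .3686 .15
```

```text
foot rect c [431.2 186.5] size [80.1 26.7] long axis deg 70.1 n 608
[0.01647391 0.02112132 0.02259415]
card top rect c [437.7 179.6] size [64.2  5. ] long axis deg 87.2 n 465
0.07288750845205894
marker rect c [441.9 330. ] size [15.5 51.2] long axis deg 111.2 n 982
[0.44087968 0.32976179 0.01380735]
21.97 tcp [435.8 180.3 193. ] yaw 21.7 q [ 15.   2. -23.  65.   0.  83.] grip 1.001 F [ 0.3  0.4 -0.9]
delta cm [  6.08 -17.85   4.3 ]
```

View pics/w9.png

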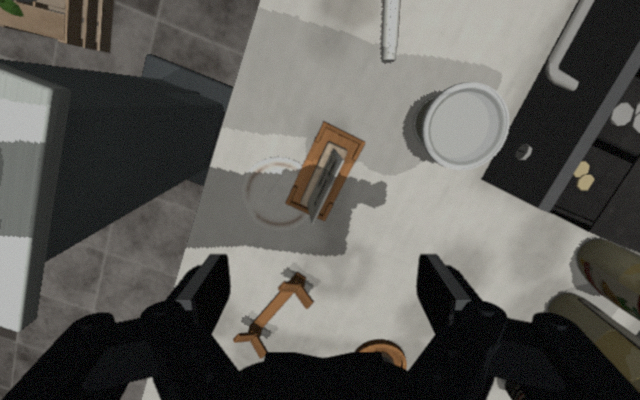

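The card stands in the tray, centred, with its foot top at 21 mm. Marker next.

carry_out(
  commands="0 0 0 1.22 -3.57 0.86 1;0 0 0 1.22 -3.57 0.86 1;0 0 0 1.22 -3.57 0.86 1;0 0 0 1.22 -3.57 0.86 1;0 0 0 1.22 -3.57 0.86 1;0 0 0 0 0 0 1;0 0 0 0 0 0 1",
)

```text
clock: 22.55
tcp_pos: [0.4251, 0.3699, 0.1488]
orientation: [[0.927, 0.374, -0.001], [0.374, -0.927, -0.001], [-0.002, 0.001, -1.0]]
wrist_force: [0.2, -0.6, -0.7]
grip_width: 0.996
```

```bash
python3 o.py .4263 .3688 .004
```

```text
22.55 tcp [425.1 369.9 148.8] yaw 22.0 q [ 34.  13. -16.  62.  -0. 102.] grip 0.996 F [ 0.2 -0.6 -0.7]
delta cm [ 0.09  0.14 14.48]
```

carry_out(
  commands="0 0 0 0.02 0.03 4 1;0 0 0 0.02 0.03 4 1;0 0 0 0.02 0.03 3.6 1;0 0 0 0.02 0.03 2.7 1;0 0 0 0 0 0.5 1;0 0 0 0 0 0 0;0 0 0 0 0 0 0;0 0 0 0 0 0 0;0 0 0 0 0 0 0;0 0 0 0 0 0 0;0 0 0 0 0 0 0;0 0 0 0 0 0 0",
)

```text
clock: 23.55
tcp_pos: [0.4283, 0.3687, 0.0035]
orientation: [[0.928, 0.373, 0.003], [0.373, -0.928, 0.002], [0.003, -0.0, -1.0]]
wrist_force: [-0.7, -0.7, 6.2]
grip_width: 0.155
```

carry_out(
  commands="0 0 0 0 0 0 0;0 0 0 0 0 0 0",
)

```text
clock: 23.72
tcp_pos: [0.4283, 0.3687, 0.0035]
orientation: [[0.928, 0.373, 0.003], [0.373, -0.928, 0.001], [0.003, -0.0, -1.0]]
wrist_force: [-1.0, -0.7, 5.7]
grip_width: 0.155
```

carry_out(
  commands="0 0 0 0 0 -1 0;0 0 0 0 0 -2 0;0 0 0 0 0 -4 0;0 0 0 0 0 -4 0;0 0 0 0 0 -3 0;0 0 0 0 0 0 0;0 0 0 0 0 0 0",
)

```text
clock: 24.3
tcp_pos: [0.429, 0.3692, 0.1452]
orientation: [[0.928, 0.373, 0.006], [0.373, -0.928, 0.004], [0.007, -0.001, -1.0]]
wrist_force: [-0.1, -0.5, -0.6]
grip_width: 0.15
```

```bash
python3 - <<'E'
from near import *
im,d,M=shot("wrist","w10"); HE=np.array(robot.camera_info("wrist")["hand_eye"]); C=cloud("wrist",HE,d).reshape(-1,3)
P=C[(abs(C[:,0])<.011)&(C[:,1]<-.012)&(C[:,1]>-.1)&(abs(C[:,2])<.04)]
print(len(P),P.min(0),P.max(0))
for a in np.arange(-.08,-.01,.01):
    q=P[(P[:,1]>a)&(P[:,1]<a+.01)]
    if len(q)>5: print(a.round(2),len(q),q[:,0].min().round(4),q[:,0].max().round(4),"ztop",np.percentile(q[:,2],5).round(4))
E
python3 o.py .439 .0106 .15
```

```text
4254 [-0.01068049 -0.06847068 -0.0395396 ] [ 0.01055258 -0.01200269 -0.00281303]
-0.07 649 -0.0067 0.0059 ztop -0.0116
-0.06 773 -0.0073 0.0061 ztop -0.0121
-0.05 781 -0.0079 0.0067 ztop -0.0126
-0.04 786 -0.0086 0.0073 ztop -0.0131
-0.03 735 -0.0086 0.0074 ztop -0.0133
-0.02 530 -0.0107 0.0106 ztop -0.013
24.35 tcp [427.5 368.2 142.9] yaw 21.9 q [ 34.  13. -16.  61.   0. 102.] grip 0.148 F [-0.2  0.5 -0.6]
delta cm [-12.26  33.61  -0.76]
```

View pics/w10.png

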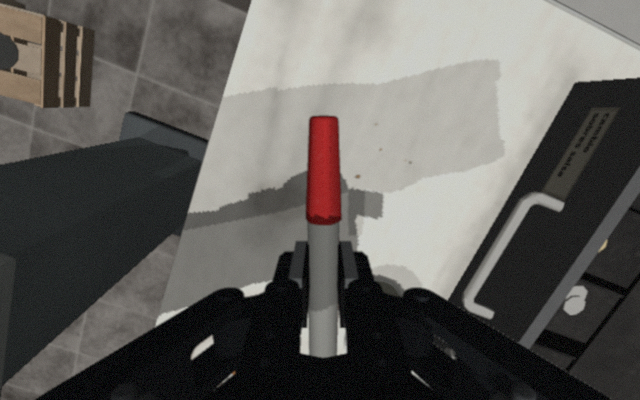

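The marker is gripped at its middle and level. I'll refine the rest pose from the stored views.

```bash
python3 - <<'E'
from near import *
for t in ("w1","w4","w9"):
    z=np.load(t+".npz"); C=cloud("wrist",z["M"],z["d"])
    for lo in (.02,.036): P=near(C,.439,.0106,.065,lo,.045); box(P,f"{t} >{lo}")
    P=near(C,.439,.0106,.03,.004,.012); box(P,t+" bar")
E
```

```text
w1 >0.02 rect c [441.1   9.8] size [97.7 41.2] long axis deg 72.9 n 340
w1 >0.036 rect c [441.3  10. ] size [97.1 41.1] long axis deg 72.7 n 113
w1 bar rect c [441.4  10.1] size [59.3 14.1] long axis deg 72.9 n 251
w4 >0.02 rect c [442.   10.5] size [99.  41.3] long axis deg 73.0 n 1059
w4 >0.036 rect c [442.3  11. ] size [98.1 41.1] long axis deg 73.3 n 312
w4 bar rect c [441.6   9.8] size [59.8 14.6] long axis deg 72.8 n 728
w9 >0.02 rect c [441.3  11.6] size [100.1  41.3] long axis deg 72.8 n 863
w9 >0.036 rect c [441.1  11.6] size [99.2 41.3] long axis deg 72.6 n 218
w9 bar rect c [441.    9.2] size [57.6 13.9] long axis deg 72.9 n 453
```

carry_out(
  commands="0 0 0 -1.21 3.38 -0.1 0;0 0 0 -1.21 3.38 -0.1 0;0 0 0 -1.21 3.38 -0.1 0;0 0 0 -1.21 3.38 -0.1 0;0 0 0 -1.21 3.38 -0.1 0;0 0 0 -1.21 3.38 0 0;0 0 0 -1.21 3.38 0 0;0 0 0 -1.21 3.38 0 0;0 0 0 -1.21 3.38 0 0;0 0 0 -1.21 3.38 0 0;0 0 0 0 0 0 0",
)

```text
clock: 25.27
tcp_pos: [0.4396, 0.0043, 0.145]
orientation: [[0.931, 0.366, -0.003], [0.366, -0.931, -0.002], [-0.004, 0.001, -1.0]]
wrist_force: [-0.2, 0.5, -0.4]
grip_width: 0.152
```

carry_out(
  commands="0 0 0.1133 0 0 0 0;0 0 0.1133 0 0 0 0;0 0 0.1133 0 0 0 0;0 0 0.1133 0 0 0 0;0 0 0.1133 0 0 0 0;0 0 0.1133 0 0 0 0;0 0 0 0 0 0 0;0 0 0 0 0 0 0",
)

```text
clock: 25.93
tcp_pos: [0.4395, 0.0097, 0.1453]
orientation: [[0.957, -0.29, -0.003], [-0.29, -0.957, 0.001], [-0.003, 0.0, -1.0]]
wrist_force: [-0.5, 0.2, -0.8]
grip_width: 0.156
```

```bash
python3 o.py .4412 .0097 .0293
```

```text
25.93 tcp [439.5   9.7 145.3] yaw -16.9 q [ -7.   1. -30.  59.   0. 100.] grip 0.156 F [-0.5  0.2 -0.8]
delta cm [ 0.2  -0.05 11.6 ]
```

carry_out(
  commands="0 0 0 0.03 0 3 0;0 0 0 0.03 0 3 0;0 0 0 0.03 0 2.5 0;0 0 0 0 0 1 0;0 0 0 0 0 0.5 0;0 0 0 0 0 0 0;0 0 0 0 0 0 0",
)

```text
clock: 26.52
tcp_pos: [0.4425, 0.0088, 0.0473]
orientation: [[0.956, -0.293, 0.001], [-0.293, -0.956, -0.0], [0.001, -0.0, -1.0]]
wrist_force: [0.7, -1.1, -0.1]
grip_width: 0.153
```

carry_out(
  commands="0 0 0 -0.1 -0.08 0.6 0;0 0 0 0 0 0.5 0;0 0 0 0 0 0.4 0;0 0 0 0 0 0.2 0;0 0 0 0 0 0 0;0 0 0 0 0 0 0",
)

```text
clock: 27.02
tcp_pos: [0.4422, 0.0096, 0.0311]
orientation: [[0.956, -0.293, 0.002], [-0.293, -0.956, -0.001], [0.002, -0.0, -1.0]]
wrist_force: [-2.3, -0.2, 11.5]
grip_width: 0.15
```

carry_out(
  commands="0 0 0 0 0 -0.15 0;0 0 0 0 0 0 0.3;0 0 0 0 0 0 0.5;0 0 0 0 0 0 0.7;0 0 0 0 0 0 0.7;0 0 0 0 0 -1 0.7;0 0 0 0 0 -3 0.7;0 0 0 0 0 -4 1;0 0 0 0 0 -4 1;0 0 0 0 0 -4 1;0 0 0 0 0 -4 1;0 0 0 0 0 0 1",
)

```text
clock: 28.02
tcp_pos: [0.4464, 0.0093, 0.2405]
orientation: [[0.956, -0.293, 0.016], [-0.293, -0.956, -0.002], [0.016, -0.003, -1.0]]
wrist_force: [1.0, -0.3, 0.1]
grip_width: 1.0
```

carry_out(
  commands="0 0 0 0.5 -1 -4 1;0 0 0 0.5 -1 -4 1;0 0 0 0.5 -1 -4 1;0 0 0 0.5 -1 -3 1;0 0 0 0 0 0 1;0 0 0 0 0 0 1;0 0 0 0 0 0 1",
)

```text
clock: 28.6
tcp_pos: [0.4713, 0.0423, 0.3805]
orientation: [[0.956, -0.293, -0.001], [-0.293, -0.956, -0.0], [-0.001, 0.0, -1.0]]
wrist_force: [-0.8, -0.5, -1.7]
grip_width: 1.0
```

```bash
python3 o.py; python3 - <<'E'
from near import *
im,d,M=shot("wrist","w11"); C=cloud("wrist",M,d); shot("side","s11")
P=near(C,.4415,.0107,.08,.04,.055); box(P,"marker"); print(P.mean(0),P[:,2].max())
for a,b in [(-.07,-.03),(-.02,.02),(.03,.07)]:
    ax=np.array([np.cos(np.radians(72.9)),np.sin(np.radians(72.9))]); t=(P[:,:2]-[.4415,.0107])@ax; q=P[(t>a)&(t<b)]; print(len(q),q[:,2].max() if len(q) else 0)
for n,a in [("roll",(.432,-.174,.05,.055,.075)),("shaker",(.593,-.026,.03,.08,.11)),("card",(.437,.18,.06,.06,.08)),("pot",(.526,.273,.05,.058,.075)),("bell",(.438,-.368,.05,.004,.06))]:
    P=near(C,*a); print(n,len(P)); 
    if len(P)>20: (box if n=="card" else circ)(P,n)
E
```

```text
28.6 tcp [471.3  42.3 380.5] yaw -17.1 q [ -3.  -2.  -4.  88.  -0. 104.] grip 1.0 F [-0.8 -0.5 -1.7]
marker rect c [438.   12.1] size [133.4  34.2] long axis deg 67.0 n 702
[0.44232324 0.01096513 0.04288017] 0.046172896426617704
188 0.046172896426617704
204 0.04558241104941951
191 0.04562223684565525
roll 958
roll circ [ 434.1 -171.2] D 68.4 ell [ 433.3 -172.4] [58.7 67.7]
shaker 447
shaker circ [590.4 -25.2] D 34.3 ell [590.4 -25.3] [33.5 33.8]
card 77
card rect c [438. 179.] size [63.7  4.3] long axis deg 87.8 n 77
pot 0
bell 523
bell circ [ 437.9 -366.2] D 74.5 ell [ 437.8 -366.7] [71.9 74.4]
```

View pics/w11.png

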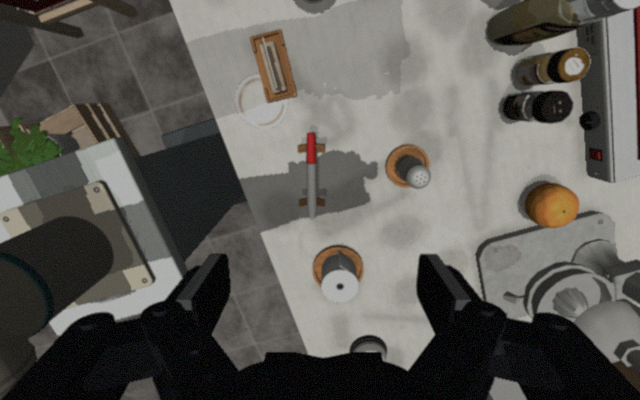

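The final view shows the marker across both saddles (312,175), the shaker (418,177), roll (340,285) and card (272,65) in their holders, and the bell at (368,347). A last check on the marker's axis and the pot, then hand in.

```bash
python3 - <<'E'
from near import *
z=np.load("w11.npz"); C=cloud("wrist",z["M"],z["d"]); P=near(C,.4415,.0107,.08,.043,.055)
l=cv2.fitLine(P[:,:2].astype(np.float32),cv2.DIST_HUBER,0,.01,.01).ravel(); print("marker axis deg",np.degrees(np.arctan2(l[1],l[0]))%180,len(P),"z",np.percentile(P[:,2],[50,95]))
s=np.load("s11.npz"); a=np.load("side0.npz")
for n,q in [("pot",(.526,.273,.05,.056,.07)),("bell",(.438,-.368,.05,.004,.06))]:
    for f in(a,s): print(n,near(cloud("side",f["M"],f["d"]),*q).mean(0).round(4))
robot.sign_off()
E
```

```text
marker axis deg 73.04399 353 z [0.04385616 0.04517943]
pot [0.5259 0.2754 0.0604]
pot [0.5259 0.2755 0.0604]
bell [ 0.4353 -0.3497  0.0231]
bell [ 0.4344 -0.3509  0.0258]
the job is handed in; nothing more can be done
```

All four items are in their holders and the job is handed in at about 29 s of the 104 s allowed. It gave no verdict, so these figures are from my own last measurements.

| Item | Centre offset | Height and fit |
|---|---|---|
| Salt shaker, small coaster | 2–3 mm | top at about 94 mm (93 expected) |
| Till roll, large coaster | about 2 mm | top at 60 mm, as it should be |
| Price card, tray | about 2 mm | foot top at 21 mm, axis within 2° of the tray's |
| Marker, pen rest | about 1 mm | axis 73.0° against 72.9° for the rest |

- **Bell and pot:** the pot had not moved. The bell's readings from the start and end views differ by 1–3 mm, which is within the noise.
- **Marker height:** its top read about 44–45 mm where 42 mm was expected. The ends agree to about 0.6 mm, and roughly 1 mm is the depth camera reading high (the bare worktop also read about 1 mm high), so it should be inside the height limits.
- **Marker angle:** an earlier box fit gave 67°, but it included parts of the saddles; the line fit in the table replaces it.

I used 12 pictures of the 14 allowed.

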